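# Step the measuring stick round the towel warmer's mat

### The job

A small towel warmer is to stand on the square grey rubber mat, so check with the longer of the two wooden measuring sticks that there is one stick's length of room both ways. The long stick lies flat along the mat's edge nearest the robot: walk it end over end across the mat without lifting it off, first a quarter turn about one of its ends until it lies along the left or right edge (whichever you like), then a quarter turn about its other end until it lies along the far edge. The end it turns about must stay in its corner of the mat each time; let go at the end, and leave the shorter stick and the jar of tea bags where they are.

Things in the scene. Friction and masses are not known exactly. Their poses are not given: they have to be found in the camera images.
- stick: The long wooden measuring stick, a plain pale wooden bar 200 mm long, 24 mm wide and 22 mm tall with thin dark tick marks on top, 85 g or so. Origin at the centre of its underside; x runs along its length, z up. It starts lying on the mat along the edge nearest the robot, a few mm and a few degrees off true, its ends in the two near corners.
- stick_end_a (a point): Centre of the long stick's end face at +x (100 mm from the middle, 11 mm above the underside).
- stick_end_b (a point): Centre of the long stick's end face at -x (100 mm from the middle, 11 mm above the underside).
- mat: Square grey rubber mat, 230 by 230 mm, 3 mm thick, fixed on the counter, a thin white line 30 mm in from each edge. Origin at the centre of its underside (z = 0); x points to its far edge (at +115 mm; near edge at -115), y to its left edge. A stick lying along an edge, just outside the white line, has its middle 100 mm from the mat's centre and its ends in the corners, at +/-100 mm in x and y.
- short_stick: The shorter measuring stick, like the long one but 120 mm long, lying on the counter left or right of the mat, 260 to 340 mm from its centre. Leave it alone. Origin at the centre of its underside, x along its length.
- jar: Clear jar of tea bags with a white lid, 92 mm across and 122 mm tall, standing on the counter on the other side of the mat from the short stick, 260 to 340 mm from the mat's centre. Leave it alone. Origin at the centre of its underside.

How it is judged:
By the outcome, as a careful person would: the job done as asked, in the order asked, and still so for the second after the job is handed in, with the robot touching nothing.
It also fails if it takes over 61 s, if anything falls off the work surface, if the arm or the gripper's body presses on something with over 40 N, if the wrist force passes 120 N, or if a joint passes its speed limit or range.

### The arm

A 6-joint arm with a two-finger parallel gripper is mounted at the origin on the work surface. World frame = base frame: x ahead of the robot, y to its left, z up, the work surface at z = 0. Lengths are in m, angles in rad, forces in N, time in s.
With the tool pointing down it reaches from about 0.35 to 0.975 m from the base axis. Payload 4.9 kg.
Tool frame: the origin (TCP) lies at the very end of the fingers, on their centre line; the grasp point (between the pads) lies 19 mm behind it; z points along the fingers, y is the direction in which the jaws open and shut (so a half turn about z gives the same grasp; the last joint's range is limited). The gripper opens to 85 mm and grips with 20 to 120 N. Pads are 22 mm wide; open, the fingers measure 114 mm over their backs; the gripper's body (76 mm by 85 mm) begins 54 mm behind the grasp point. The pads swing forward as they close: fully open they stand 13 mm farther back than shut.
Start: joints at [-1.445, 0.053, 1.613, -0, 1.476, -0.119], TCP at [0.151, -0.606, 0.209] pointing down, gripper open.
Joint ranges: [-3.01, 3.01], [-1.01, 2.22], [0.06, 2.58], [-1.02, 4.17], [0.09, 2.62], [-3.14, 3.14]. Speed limits (rad/s): [2.57, 2.57, 3.14, 3.14, 3.14, 3.14].

### API

Orientations are given as a rotation vector (axis times angle).
In Python, from station import ctrl gives the robot as it stands.
- The arm moves only by the tool step_arm, never from a script. Its argument "moves" is a list of rows, each a list of 5 numbers: the opening, from 0 (shut) to 1 (fully open), then the shift along the world's x, y, z in m, then the turn about the world's z in degrees. A call has 1 to 20 rows; each row shifts and turns the pose as measured when the row begins; what a row does not reach is not made up. A row lasts 1/8 s, in which the tool goes at most 62.5 mm and 10.7 degrees, less where a joint would pass 70% of its speed; a pose out of reach is approached as far as the arm can. A call is refused whole if a number of a shift passes 0.0625 or a number of a turn 10.7, either way. A call with a gripper value outside its range is refused whole. The fingers move at their own pace and stop on an object; "newtons" is the grip in N (left out, the last holds). Time passes only in rows, so rows that do not move let the fingers close. It gives the time, the measured TCP pose, the force and the opening at its end, in the units of the state.
- ctrl.get_obs(): the state, without advancing time (a new reading comes with each control period).
- ctrl.get_image(name): name is "scene" or "top" or "wrist"; returns a dict with "color" (420x560x3 uint8, red, green, blue), "camera_matrix" (3x3 intrinsics, pixels), "k1" (the pictures are not rectified: a ray, as slopes to the right and down, at radius r is drawn at 1 + k1 r^2 times it, then the intrinsics apply), "R" (3x3) and "t" (3): a world point X has camera coordinates R X + t; the wrist camera has in their place "T_tool_cam" (4x4, takes a point from camera to tool coordinates, whose origin is the TCP and whose axes are the flange's). Camera axes: x right, y down, z forward; pixel columns grow to the right and rows downward; lengths in m; the calibration is good to about 2 mm. A picture is of the moment at which its call begins: read the wrist's pose just before it. There is no depth.
- ctrl.finish_job(): hands the job in, once; it reports no verdict.
Trained networks look in a picture, given as the dict that the camera call returned (one of the last four; its "shot" number tells which), for a name from the list of things; names that differ only in an ending like _2 or _b are one class to them, and where a whole thing is asked for, a point or a joint stands for the part that bears it (a point fixed in the world has none). Each returns a list of dicts, best first, with "p" (0 to 1); they miss things now and then, are a little off and sometimes report something else, mostly with a low value. They report only what shows in the picture. A call takes as long as a camera call.
- ctrl.spot_in(picture, query): "bbox" ([left, top, right, bottom] in pixels, round what is visible of it).
The state is a dict: "t": time; "q": joint angles; "dq": joint speeds; "effort": joint torques, N m; "tool_pos": TCP position; "tool_rot": TCP orientation; "contact_force": force on the tool from outside, world axes, zero at the start; "wrist_torque": the same for the moment, N m; "opening": finger opening in m.
Only numpy, scipy, OpenCV 4.12 (cv2) and the standard library are available. Lean on these libraries where they do the work, as an engineer would, in place of code of your own. Each camera call takes 0.05 s, during which the arm holds its last target.

## Working session

There is one attempt and no reset: what is moved stays moved. The work goes in short steps, Python scripts to look and compute and a tool call to move; the robot and the scene stay as the last step left them, time stands still between calls to the robot, and variables do not carry over. Pictures are saved under pics/ and viewed, and the job is handed in when it is done.

Besides the shell and the picture viewer there is one more tool, called after "Request:" by a JSON object that holds its "name" and its "arguments". step_arm: Moves the arm, as the interface text tells. Its arguments: {"type":"object","properties":{"moves":{"type":"array","items":{"type":"array","items":{"type":"number"}}},"newtons":{"type":"number"}},"required":["moves"]}

```bash
mkdir -p pics; cat > h.py <<'E'
import numpy as np,cv2
from station import ctrl
def save(im,n): cv2.imwrite('pics/'+n+'.png',im['color'][:,:,::-1])
def proj(im,X):
    c=im['R']@np.asarray(X)+im['t'];s=c[:2]/c[2];s=s*(1+im['k1']*(s@s))
    return im['camera_matrix'][:2,:2]@s+im['camera_matrix'][:2,2]
def unproj(im,u,z):
    K=np.array(im['camera_matrix']);d=(np.array(u,float)-K[:2,2])/[K[0,0],K[1,1]]
    s=d.copy()
    for _ in range(30): s=d/(1+im['k1']*(s@s))
    R=np.array(im['R']);C=-R.T@np.array(im['t']);r=R.T@np.array([s[0],s[1],1])
    return C+r*(z-C[2])/r[2]
E
python3 - <<'E'
from h import *
for n in('top','scene'):
    im=ctrl.get_image(n);save(im,n+'0')
    print(n,im['k1'],np.array(im['camera_matrix']).tolist(),(-np.array(im['R']).T@im['t']))
    for q in('stick','mat','short_stick','jar'):
        print(q,[(d['p'],np.round(d['bbox'])) for d in ctrl.spot_in(im,q)[:3]])
o=ctrl.get_obs();print(o['t'],o['tool_pos'],o['tool_rot'],o['opening'])
E
```

```text
top -0.15959479510134517 [[487.9528462812245, 0.0, 272.75787735022845], [0.0, 487.9528462812245, 202.0098919754467], [0.0, 0.0, 1.0]] [0.48796172 0.07463086 1.18700467]
stick [(0.57, array([278., 249., 362., 266.]))]
mat [(0.65, array([251., 160., 362., 268.]))]
short_stick [(0.85, array([169., 202., 186., 251.]))]
jar [(0.66, array([404., 169., 448., 209.]))]
scene -0.011536625996319506 [[440.572646858425, 0.0, 282.77989837815875], [0.0, 440.572646858425, 209.23328301140162], [0.0, 0.0, 1.0]] [ 1.04580488 -0.02846384  0.83614043]
stick [(0.87, array([181., 151., 269., 181.]))]
mat [(0.94, array([179., 150., 309., 267.]))]
short_stick [(0.89, array([372., 147., 396., 198.])), (0.32, array([186., 150., 270., 183.]))]
jar [(0.79, array([ 74., 202., 134., 265.]))]
0.5 [ 0.15146686 -0.60632018  0.2088599 ] [-3.11802212e+00 -3.83564866e-01  1.26673558e-05] 0.08559195601069865
```

```bash
python3 - <<'E'
import cv2
a=cv2.imread('pics/top0.png');cv2.imwrite('pics/top0c.png',cv2.resize(a[145:285,240:380],None,fx=4.2,fy=4.2,interpolation=cv2.INTER_CUBIC))
E
```

```text
(no output)
```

View pics/top0.png

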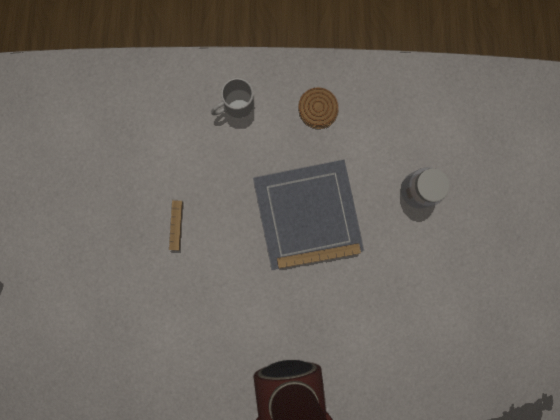

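View pics/top0c.png

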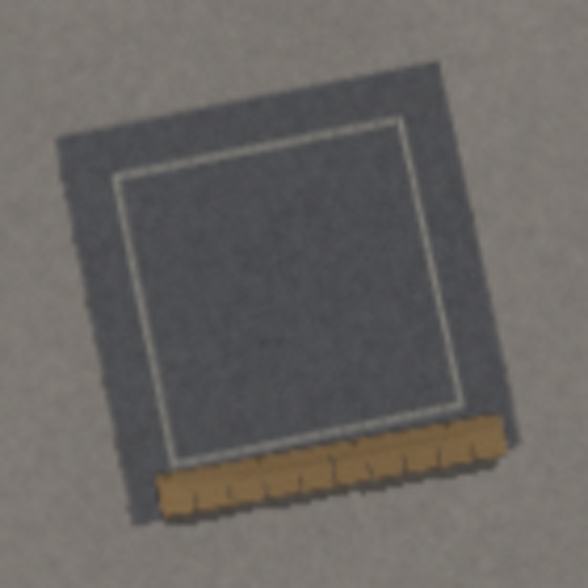

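View pics/scene0.png

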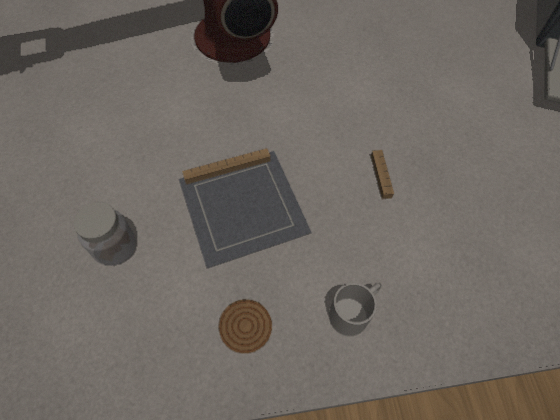

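The top view shows the mat with corners at about (254,178), (345,160), (364,250) and (271,270). The long stick lies along its near edge. The short stick is at (175,226) on the left and the jar at (430,188) on the right.

```bash
cat >> h.py <<'E'
from scipy.optimize import minimize
def render(im,P,z,shape):
    m=np.zeros(shape,np.uint8)
    pts=np.array([proj(im,[p[0],p[1],zz]) for p in P for zz in z])
    h=cv2.convexHull((pts*16).astype(np.int32)); cv2.fillConvexPoly(m,h,255,cv2.LINE_AA,4); return m
def rect(c,L,W):
    x,y,a=c;R=np.array([[np.cos(a),-np.sin(a)],[np.sin(a),np.cos(a)]])
    return (np.array([[1,1],[1,-1],[-1,-1],[-1,1]])*[L/2,W/2])@R.T+[x,y]
def woodmask(im):
    h=cv2.cvtColor(im['color'],cv2.COLOR_RGB2HSV); return ((h[:,:,1]>95)&(h[:,:,0]<30)&(h[:,:,2]>50)).astype(np.uint8)*255
def fit(im,mask,c0,L,W,z,scale=(.01,.01,.1)):
    s=np.array(scale)
    f=lambda v: np.abs(render(im,rect(np.array(c0)+v*s,L,W),z,mask.shape).astype(float)-mask).sum()/255
    r=minimize(f,[0,0,0],method='Nelder-Mead',options=dict(initial_simplex=[[0,0,0],[1,0,0],[0,1,0],[0,0,1]],xatol=1e-3,fatol=.05))
    return np.array(c0)+r.x*s,r.fun
E
cat > meas.py <<'E'
from h import *
import sys
def measmat():
  pass
def stick(names,c0,ex=None):
    out=[]
    for n in names:
        im=ctrl.get_image(n);save(im,n+ex)
        m=woodmask(im)
        k=render(im,rect(c0,.26,.09),(0.003,.025),m.shape);m[k==0]=0
        c,f=fit(im,m,c0,.2,.024,(.003,.025));print(n,c[:2].round(4),np.degrees(c[2]).round(2),'res',round(f,1),'npx',(m>0).sum());out.append(c)
    return np.mean(out,0)
E
python3 - <<'E'
from h import *
from meas import stick
from scipy.optimize import least_squares
top=ctrl.get_image('top')
Z={}
for n,P in(('top',[(57,137),(439,62),(520,443),(132,523)]),):
    im=top; w=[unproj(im,(240+(p[0]-1.6)/4.2,145+(p[1]-1.6)/4.2),.003) for p in P]
    for a in w: print(a.round(4))
    print([np.linalg.norm(w[i]-w[(i+1)%4]).round(4) for i in range(4)])
w=np.array(w)[:,:2];c0=w.mean(0)
d=(w[0]-w[3])+(w[1]-w[2]);a0=np.arctan2(d[1],d[0]);print(c0,np.degrees(a0))
def matmask(im,c0):
    rgb=im['color'].astype(int);h=cv2.cvtColor(im['color'],cv2.COLOR_RGB2HSV)
    m=((rgb[:,:,2]>=rgb[:,:,0])).astype(np.uint8)*255
    m=cv2.medianBlur(m,3)
    m=cv2.morphologyEx(m,cv2.MORPH_CLOSE,np.ones((5,5)))
    return m
ms=[]
for n in('top','scene'):
    im=ctrl.get_image(n);m=matmask(im,c0)
    st=render(im,rect([*(c0+-.1*np.array([np.cos(a0),np.sin(a0)])),a0-np.pi/2],.23,.045),(0,.03),m.shape)
    k=render(im,rect([*c0,a0],.27,.27),(.003,),m.shape)
    m[k==0]=0
    s=lambda v: np.abs((render(im,rect(v,.23,.23),(.003,),m.shape).astype(float)-m)[st==0]).sum()/255
    r=minimize(lambda v:s([c0[0]+v[0]*.01,c0[1]+v[1]*.01,a0+v[2]*.1]),[0,0,0],method='Nelder-Mead',options=dict(initial_simplex=[[0,0,0],[1,0,0],[0,1,0],[0,0,1]]))
    v=np.array([*c0,a0])+r.x*[.01,.01,.1];ms.append(v);print(n,v.round(4),np.degrees(v[2]),r.fun)
m=np.mean(ms,0);np.save('mat.npy',m);print('mat',m,np.degrees(m[2]))
u=np.array([np.cos(m[2]),np.sin(m[2])])
c=stick(['top','scene'],[*(m[:2]-.1*u),m[2]-np.pi/2],'1');np.save('stick.npy',c);print(c,np.degrees(c[2]),np.degrees(c[2]-m[2]))
T=np.array([[u[0],u[1]],[-u[1],u[0]]]);print('stick in mat',T@(c[:2]-m[:2]))
o=ctrl.get_obs();print(o['t'])
E
```

```text
[0.6423 0.1048 0.003 ]
[ 0.6892 -0.119   0.003 ]
[ 0.4663 -0.1657  0.003 ]
[0.4193 0.0594 0.003 ]
[np.float64(0.2286), np.float64(0.2277), np.float64(0.2299), np.float64(0.2276)]
[ 0.55429666 -0.03011823] 11.67776318119103
top [ 0.551  -0.0311  0.2097] 12.0123476111741 185.52549019607844
scene [ 0.552  -0.0285  0.2118] 12.134267756376692 219.54117647058823
mat [ 0.55151675 -0.02979359  0.21071897] 12.073307683775395
top [ 0.4538 -0.0552] -79.4 res 247.5 npx 752
scene [ 0.4529 -0.0536] -78.78 res 386.8 npx 1016
[ 0.45333437 -0.05440647 -1.3803627 ] -79.08895712930857 -91.16226481308397
stick in mat [-0.10115878 -0.00353235]
0.75
```

Request:
{"name": "step_arm", "arguments": {"moves": [[1,0.03,0.055,0,-9.3],[1,0.03,0.055,0,-9.3],[1,0.03,0.055,0,-9.3],[1,0.03,0.055,0,-9.3],[1,0.03,0.055,0,-9.3],[1,0.03,0.055,0,-9.3],[1,0.03,0.055,0,-9.3],[1,0.03,0.055,0,-9.3],[1,0.03,0.055,0,-9.3],[1,0.03,0.055,0,-9.3],[1,0,0,0,0]], "newtons": 40}}

```text
t: 2.12
tool_pos: [0.4341, -0.088, 0.2104]
tool_rot: [2.471, -1.938, 0.013]
contact_force: [-1.3, -0.1, 0.1]
opening: 0.0853
```

```bash
cat >> h.py <<'E'
from scipy.spatial.transform import Rotation as Ro
def tool():
    o=ctrl.get_obs();R=Ro.from_rotvec(o['tool_rot']).as_matrix()
    return o,R,np.degrees(np.arctan2(R[1,0],R[0,0]))
def wrist():
    o,R,psi=tool();im=ctrl.get_image('wrist');T=np.array(im['T_tool_cam'])
    Rw=R@T[:3,:3];C=R@T[:3,3]+o['tool_pos'];im['R']=Rw.T;im['t']=-Rw.T@C
    return im
E
python3 - <<'E'
from h import *
o,R,p=tool();print(o['t'],o['tool_pos'].round(4) if hasattr(o['tool_pos'],'round') else o['tool_pos'],p,np.round(o['q'],2),R[:,2])
im=wrist();save(im,'w1')
for q in('stick','mat'): print(q,[(d['p'],np.round(d['bbox'])) for d in ctrl.spot_in(im,q)[:3]])
m=np.load('mat.npy');s=np.load('stick.npy');a=im['color'].copy()
for P,z in((rect(m,.23,.23),.003),(rect(m,.17,.17),.003),(rect(s,.2,.024),.025)):
    cv2.polylines(a,[np.array([proj(im,[*x,z]) for x in P]).astype(np.int32)],True,(255,0,0))
cv2.imwrite('pics/w1o.png',a[:,:,::-1])
E
```

```text
2.125 [ 0.4341 -0.088   0.2104] -76.21100886500223 [-0.37 -0.41  2.02 -0.    1.53  2.54] [ 0.00555763 -0.00604305 -0.9999663 ]
stick [(0.77, array([241., 102., 273., 290.]))]
mat [(0.78, array([ 54.,  87., 267., 295.]))]
```

View pics/w1o.png

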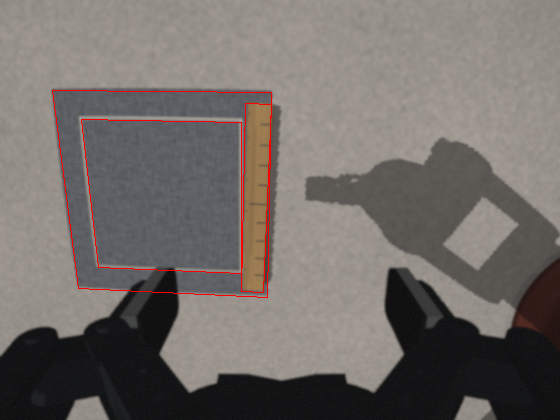

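Request:
{"name": "step_arm", "arguments": {"moves": [[1,0.019,0.034,0,-2.9],[1,0,0,-0.04,0],[1,0,0,-0.04,0],[1,0,0,-0.04,0],[1,0,0,-0.03,0],[1,0,0,0,0]]}}

```text
t: 3.02
tool_pos: [0.4507, -0.0662, 0.0582]
tool_rot: [2.399, -2.024, 0.021]
contact_force: [0.3, -1.4, 0.1]
opening: 0.0856
```

```bash
cat > see.py <<'E'
from h import *
import sys
n=sys.argv[1]
o,R,p=tool();print(o['t'],np.round(o['tool_pos'],4),'psi',round(p,2),'q',np.round(o['q'],2),'z',R[:,2].round(3),'F',np.round(o['contact_force'],1),'open',o['opening'])
im=wrist();save(im,n)
E
python3 see.py w2
```

```text
3.025 [ 0.4507 -0.0662  0.0582] psi -80.33 q [-0.3  -0.23  2.14 -0.01  1.22  2.67] z [ 0.009 -0.011 -1.   ] F [ 0.3 -1.4  0.1] open 0.08560139731642591
```

View pics/w2.png

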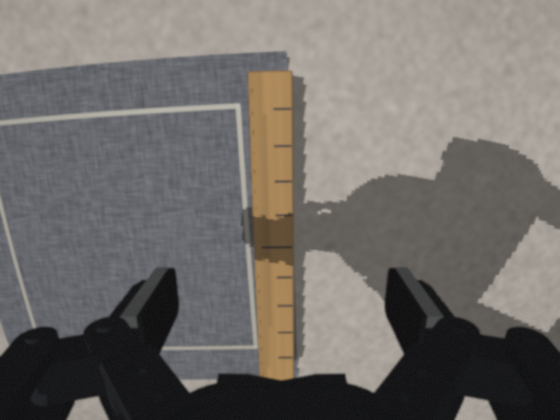

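Request:
{"name": "step_arm", "arguments": {"moves": [[1,0.002,0.01,0,1.2],[1,0,0.002,-0.02,0],[1,0,0,-0.02,0],[1,0,0,0,0]]}}

```text
t: 3.58
tool_pos: [0.4604, -0.0558, 0.0275]
tool_rot: [-2.419, 1.996, -0.047]
contact_force: [-0.1, 0.9, -0.3]
opening: 0.0854
```

```bash
python3 see.py w3; python3 - <<'E'
from h import *
from meas import stick
c=stick(['top','scene'],np.load('stick.npy'),'3')
E
```

```text
3.575 [ 0.4604 -0.0558  0.0275] psi -79.07 q [-0.28 -0.17  2.15 -0.01  1.14  2.68] z [ 0.026 -0.015 -1.   ] F [-0.1  0.9 -0.3] open 0.0854469115854117
top [ 0.4407 -0.074 ] -89.36 res 1514.7 npx 2251
scene [ 0.4517 -0.0531] -79.42 res 546.9 npx 859
```

View pics/w3.png

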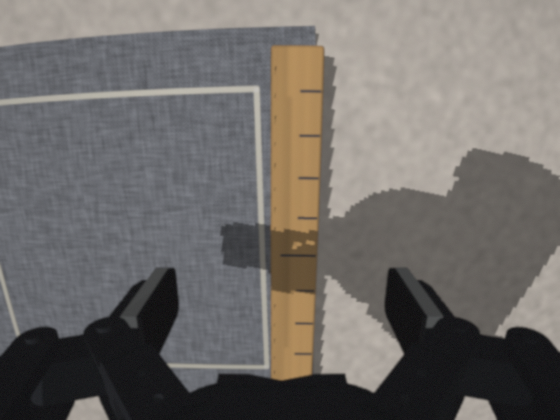

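View pics/scene3.png

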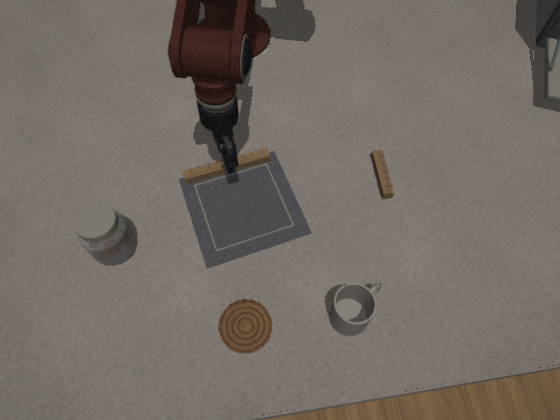

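Request:
{"name": "step_arm", "arguments": {"moves": [[1,-0.006,0.001,-0.004,0],[1,-0.001,0,-0.005,0],[1,0,0,-0.005,0],[1,0,0,0,0]]}}

```text
t: 4.22
tool_pos: [0.4555, -0.0556, 0.0161]
tool_rot: [-2.417, 1.995, -0.056]
contact_force: [0.5, 0.6, -0.5]
opening: 0.0851
```

```bash
python3 see.py w4
```

```text
4.225 [ 0.4555 -0.0556  0.0161] psi -79.09 q [-0.28 -0.17  2.17 -0.01  1.11  2.68] z [ 0.033 -0.017 -0.999] F [ 0.5  0.6 -0.5] open 0.0851355767336245
```

Request:
{"name": "step_arm", "arguments": {"moves": [[1,0,0,0,0],[1,0,0,0,0],[1,0,0,0,0],[1,0,0,0,0]]}}

```text
t: 4.78
tool_pos: [0.456, -0.0557, 0.0166]
tool_rot: [-2.416, 1.994, -0.057]
contact_force: [0.7, -0.7, 0.1]
opening: 0.0853
```

```bash
python3 see.py w5
```

```text
4.775 [ 0.456  -0.0557  0.0166] psi -79.09 q [-0.28 -0.17  2.17 -0.01  1.11  2.68] z [ 0.033 -0.017 -0.999] F [ 0.7 -0.7  0.1] open 0.08532120378179829
```

Request:
{"name": "step_arm", "arguments": {"moves": [[1,-0.002,0.001,-0.005,0],[1,-0.001,0,-0.004,0],[1,0,0,-0.003,0],[1,0,0,0,0]]}}

```text
t: 5.32
tool_pos: [0.4524, -0.0546, 0.0034]
tool_rot: [-2.417, 1.994, -0.056]
contact_force: [-0.5, -0.6, 0.6]
opening: 0.0855
```

```bash
python3 see.py w6
```

```text
5.325 [ 0.4524 -0.0546  0.0034] psi -79.09 q [-0.28 -0.16  2.18 -0.01  1.08  2.68] z [ 0.033 -0.017 -0.999] F [-0.5 -0.6  0.6] open 0.08547882373815055
```

Request:
{"name": "step_arm", "arguments": {"moves": [[1,0.001,0,0.003,0],[0.4,0,0,0,0],[0.2,0,0,0,0],[0,0,0,0,0],[0,0,0,0,0],[0,0,0,0,0],[0,0,0,0,0]], "newtons": 30}}

```text
t: 6.25
tool_pos: [0.4542, -0.0547, 0.0073]
tool_rot: [-2.416, 1.994, -0.058]
contact_force: [-0.1, -0.2, -0.4]
opening: -0.0001
```

```bash
python3 see.py w7;python3 - <<'E'
from h import *
im=ctrl.get_image('scene');save(im,'s7')
a=cv2.imread('pics/s7.png');cv2.imwrite('pics/s7c.png',cv2.resize(a[130:280,160:330],None,fx=4,fy=4,interpolation=cv2.INTER_CUBIC))
E
```

```text
6.25 [ 0.4542 -0.0547  0.0073] psi -79.09 q [-0.28 -0.16  2.18 -0.01  1.09  2.68] z [ 0.034 -0.017 -0.999] F [-0.1 -0.2 -0.4] open -6.820084753473879e-05
```

View pics/w7.png

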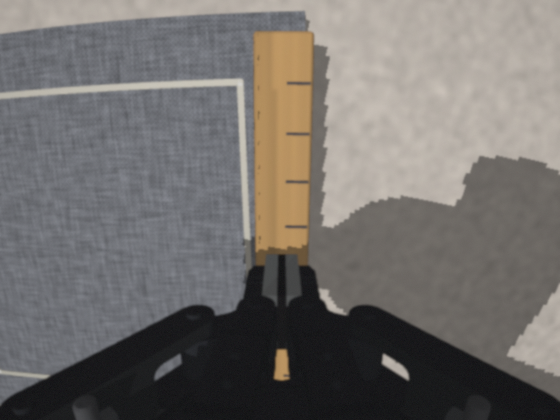

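View pics/s7c.png

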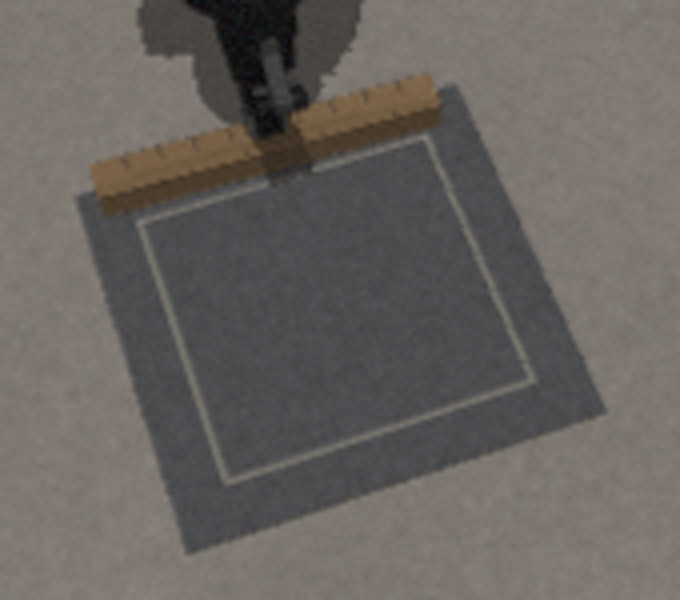

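```bash
python3 - <<'E'
from h import *
im=ctrl.get_image('scene')
for z in(.007,.025,.045):print(z,proj(im,[.4542,-.0547,z]),(proj(im,[.4542,-.0547,z])-[160,130])*4)
o,R,p=tool()
im=wrist()
for z in (0,-.019): print(proj(im,o['tool_pos']+R[:,2]*z))
print(proj(im,[.4542,-.0547,.025]))
E
```

```text
0.007 [226.59367974 167.61096924] [266.37471895 150.44387696]
0.025 [225.82088601 162.99569472] [263.28354406 131.98277888]
0.045 [224.93333842 157.69414123] [259.73335369 110.77656493]
[280.35402441 254.25028916]
[280.29352947 271.6934503 ]
[278.9981608  269.57528422]
```

```bash
python3 - <<'E'
import cv2
a=cv2.imread('pics/s7.png');cv2.imwrite('pics/s7d.png',cv2.resize(a[135:195,180:280],None,fx=8,fy=8,interpolation=cv2.INTER_CUBIC))
E
```

```text
(no output)
```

View pics/s7d.png

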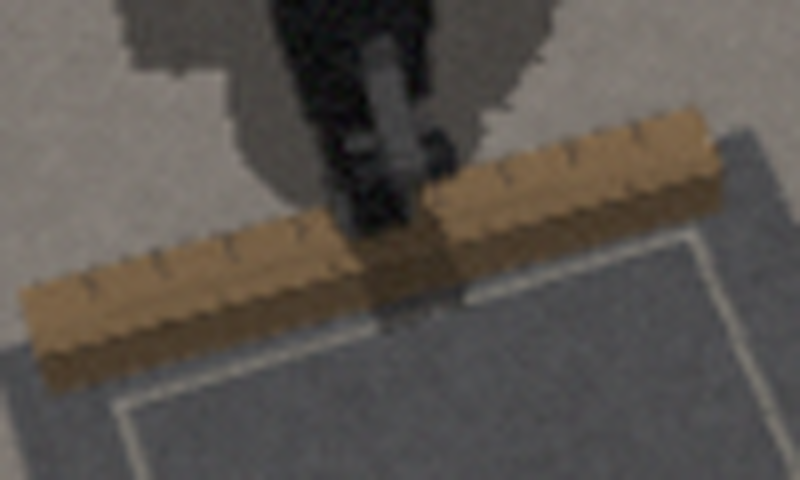

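```bash
python3 - <<'E'
from h import *
im=wrist()
m=np.load('mat.npy');s=np.load('stick.npy');a=im['color'].copy()
for P,z in((rect(m,.23,.23),.003),(rect(m,.17,.17),.003),(rect(s,.2,.024),.025)):
    cv2.polylines(a,[np.array([proj(im,[*x,z]) for x in P]).astype(np.int32)],True,(255,0,0))
cv2.imwrite('pics/w7o.png',a[:,:,::-1])
T=np.array(im['T_tool_cam']);print(T.round(3),-im['R'].T@im['t'],ctrl.get_obs()['effort'])
E
```

```text
[[ 0.    -0.958 -0.288  0.074]
 [ 1.    -0.     0.001  0.   ]
 [-0.001 -0.288  0.958 -0.165]
 [ 0.     0.     0.     1.   ]] [ 0.46239129 -0.12502895  0.17374634] [-6.84305342e-04 -2.45884699e+01 -3.16206050e+01 -2.09897489e-02
 -1.18883732e-01  1.18153781e-05]
```

View pics/w7o.png

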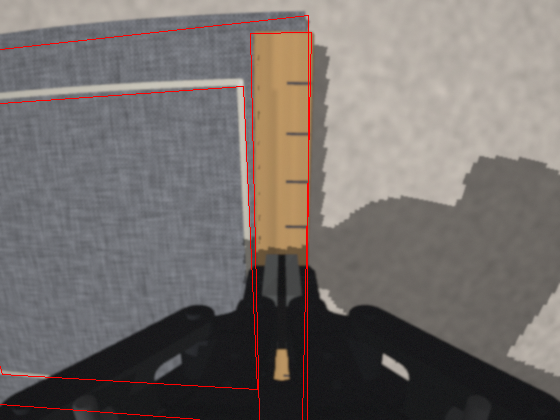

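```bash
python3 - <<'E'
from h import *
im=wrist();T=np.array(im['T_tool_cam']);Ti=np.linalg.inv(T)
im['R']=Ti[:3,:3];im['t']=Ti[:3,3]
for x in(-.011,.011):
  for y in(0,.0425):
    for z in(0,-.013,-.019,-.03): print(x,y,z,proj(im,[x,y,z]).round(0))
a=cv2.imread('pics/w7.png');b=cv2.imread('pics/w2.png')
cv2.imwrite('pics/z7.png',cv2.resize(a[220:340,200:370],None,fx=4,fy=4,interpolation=cv2.INTER_CUBIC))
cv2.imwrite('pics/z2.png',cv2.resize(b[250:400,90:290],None,fx=4,fy=4,interpolation=cv2.INTER_CUBIC))
E
```

```text
-0.011 0 0 [280. 274.]
-0.011 0 -0.013 [280. 287.]
-0.011 0 -0.019 [280. 293.]
-0.011 0 -0.03 [280. 306.]
-0.011 0.0425 0 [363. 274.]
-0.011 0.0425 -0.013 [369. 286.]
-0.011 0.0425 -0.019 [372. 293.]
-0.011 0.0425 -0.03 [378. 305.]
0.011 0 0 [280. 234.]
0.011 0 -0.013 [280. 244.]
0.011 0 -0.019 [280. 249.]
0.011 0 -0.03 [280. 260.]
0.011 0.0425 0 [366. 234.]
0.011 0.0425 -0.013 [373. 244.]
0.011 0.0425 -0.019 [376. 249.]
0.011 0.0425 -0.03 [383. 259.]
```

View pics/z7.png

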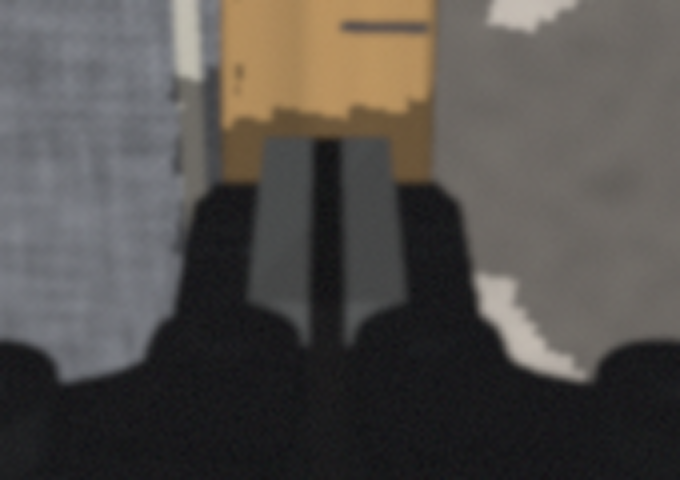

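View pics/z2.png

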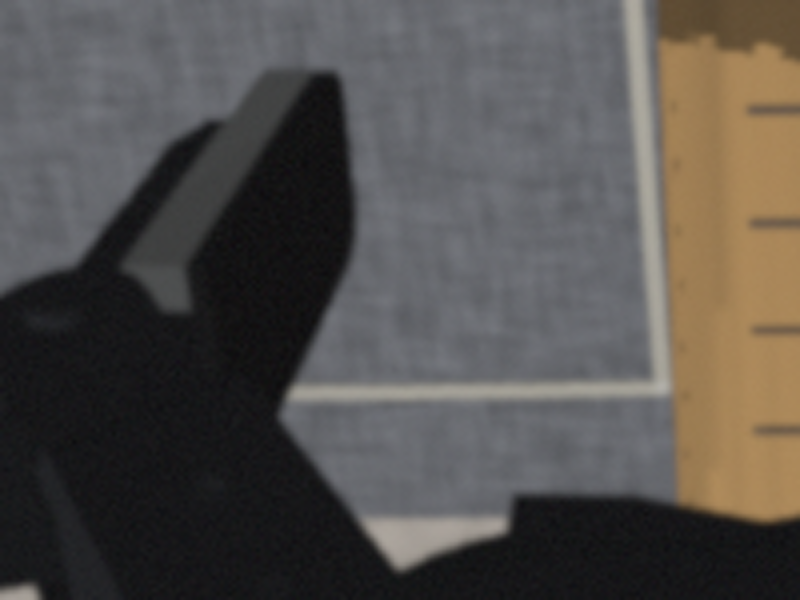

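Request:
{"name": "step_arm", "arguments": {"moves": [[0.6,0,0,0,0],[0.6,0,0,0,0],[0.6,0,0,0,0]]}}

```text
t: 6.92
tool_pos: [0.4542, -0.0547, 0.0074]
tool_rot: [-2.416, 1.994, -0.058]
contact_force: [0.4, -0.5, 0.2]
opening: 0.0511
```

```bash
python3 see.py w8;python3 - <<'E'
from h import *
im=ctrl.get_image('scene');save(im,'s8')
a=cv2.imread('pics/s8.png');cv2.imwrite('pics/s8d.png',cv2.resize(a[125:195,180:280],None,fx=8,fy=8,interpolation=cv2.INTER_CUBIC))
o,R,p=tool()
for h in (-.0,-.013,-.024,-.037):
  for y in(-.026,.026): print(h,y,((proj(im,o['tool_pos']+R@[0,y,h])-[180,125])*8).round())
E
```

```text
6.925 [ 0.4542 -0.0547  0.0074] psi -79.09 q [-0.28 -0.16  2.18 -0.01  1.09  2.68] z [ 0.034 -0.017 -0.999] F [ 0.4 -0.5  0.2] open 0.051084176915232815
-0.0 -0.026 [398. 410.]
-0.0 0.026 [348. 272.]
-0.013 -0.026 [394. 383.]
-0.013 0.026 [344. 244.]
-0.024 -0.026 [391. 359.]
-0.024 0.026 [340. 219.]
-0.037 -0.026 [388. 330.]
-0.037 0.026 [336. 190.]
```

View pics/s8d.png

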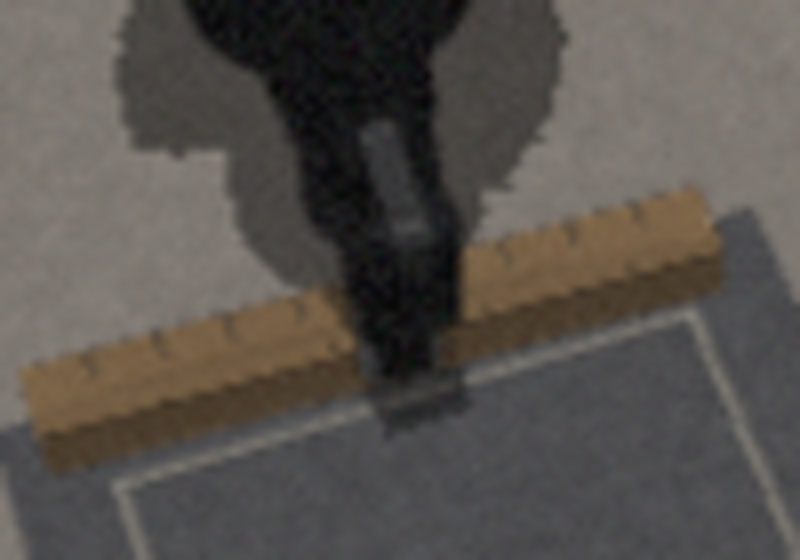

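View pics/w8.png

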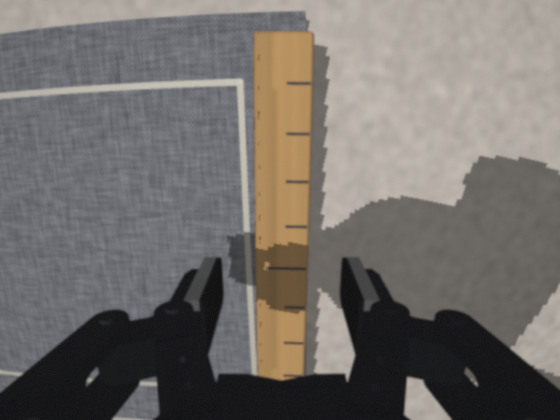

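Request:
{"name": "step_arm", "arguments": {"moves": [[0.6,-0.001,0,-0.005,0],[0.6,-0.001,0,-0.005,0],[0.6,0,0,0,0]]}}

```text
t: 7.4
tool_pos: [0.4517, -0.0547, -0.0036]
tool_rot: [-2.416, 1.994, -0.058]
contact_force: [0.9, 0.6, 0.3]
opening: 0.0513
```

```bash
python3 see.py w9;python3 - <<'E'
from h import *
im=ctrl.get_image('scene');save(im,'s9')
a=cv2.imread('pics/s9.png');cv2.imwrite('pics/s9d.png',cv2.resize(a[125:195,180:280],None,fx=8,fy=8,interpolation=cv2.INTER_CUBIC))
E
```

```text
7.4 [ 0.4517 -0.0547 -0.0036] psi -79.09 q [-0.28 -0.15  2.19 -0.01  1.06  2.68] z [ 0.034 -0.017 -0.999] F [0.9 0.6 0.3] open 0.05125000195125106
```

View pics/s9d.png

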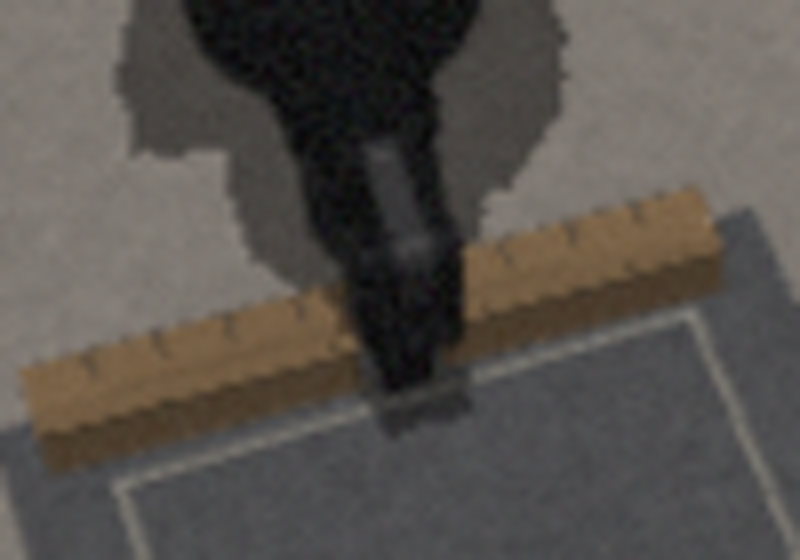

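View pics/w9.png

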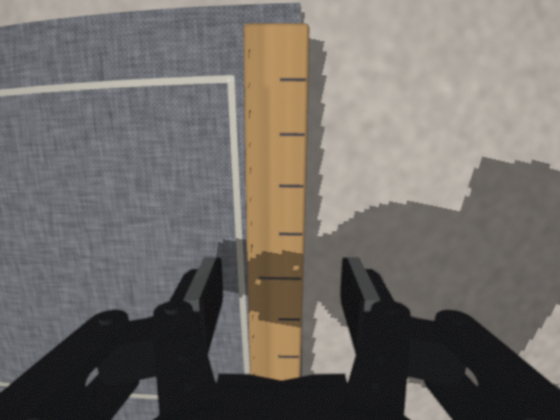

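Request:
{"name": "step_arm", "arguments": {"moves": [[0.6,0.002,0,-0.004,0],[0.6,0,0,-0.004,0],[0.6,0,0,0,0]]}}

```text
t: 7.88
tool_pos: [0.4546, -0.0548, -0.0115]
tool_rot: [-2.416, 1.994, -0.06]
contact_force: [-0.1, 0.1, 0.0]
opening: 0.0512
```

```bash
python3 see.py w10
```

```text
7.875 [ 0.4546 -0.0548 -0.0115] psi -79.09 q [-0.28 -0.12  2.18 -0.01  1.04  2.68] z [ 0.035 -0.018 -0.999] F [-0.1  0.1  0. ] open 0.051212549461073106
```

View pics/w10.png

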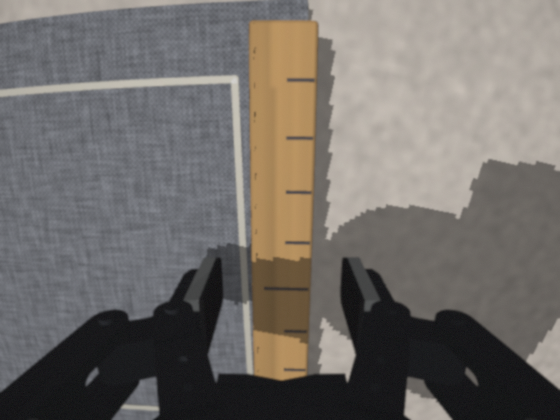

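Request:
{"name": "step_arm", "arguments": {"moves": [[0.3,0,0,-0.002,0],[0.1,0,0,0,0],[0,0,0,0,0],[0,0,0,0,0],[0,0,0,0,0]], "newtons": 30}}

```text
t: 8.55
tool_pos: [0.4549, -0.0549, -0.0132]
tool_rot: [-2.416, 1.994, -0.061]
contact_force: [0.9, -0.6, -0.5]
opening: 0.0231
```

```bash
python3 see.py w11
```

```text
8.55 [ 0.4549 -0.0549 -0.0132] psi -79.09 q [-0.28 -0.12  2.18 -0.01  1.04  2.68] z [ 0.036 -0.018 -0.999] F [ 0.9 -0.6 -0.5] open 0.0231136599697198
```

View pics/w11.png

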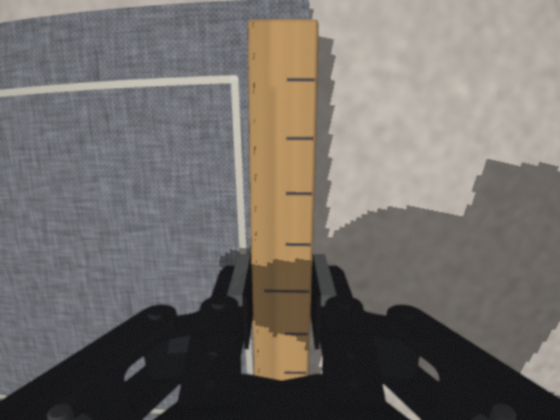

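```bash
python3 - <<'E'
from h import *
im=wrist();o,R,p=tool()
X=unproj(im,(285,290.5),.025);print(X)
e=[unproj(im,q,.025) for q in((249,20.5),(317,20.5))];print(e,np.mean(e,0))
m=np.load('mat.npy');u=np.array([np.cos(m[2]),np.sin(m[2])]);v=np.array([-u[1],u[0]])
for w in (X,np.mean(e,0)): d=w[:2]-m[:2];print('mat frame',d@u,d@v)
d=np.array(o['tool_pos'])[:2]-m[:2];print(d@u,d@v)
print('targets tool-equivalent centre: left',m[:2]+.1*v,'far',m[:2]+.1*u, 'NL corner',m[:2]-.1*u+.1*v,'FL',m[:2]+.1*u+.1*v)
# mat refine from wrist white line corner
l=[unproj(im,q,.003) for q in((235,77),)];
for w in l: d=w[:2]-m[:2];print('white corner far(+-85 expected -.085,-/+.085)',d@u,d@v)
E
```

```text
[ 0.45194794 -0.05608577  0.025     ]
[array([ 0.4827986 , -0.15093288,  0.025     ]), array([ 0.4605388 , -0.15509377,  0.025     ])] [ 0.4716687  -0.15301333  0.025     ]
mat frame -0.10286578190225994 -0.004884509355123487
mat frame -0.10385489362978481 -0.10379295866619537
-0.09972754768412898 -0.004382352545847459
targets tool-equivalent centre: left [0.53060045 0.06799449] far [ 0.64930483 -0.00887728] NL corner [0.43281237 0.04707819] FL [0.62838853 0.0889108 ]
white corner far(+-85 expected -.085,-/+.085) -0.08369962986392225 -0.08779717424720862
```

```bash
cat > plan.py <<'E'
from h import *
import sys
# usage: plan.py swing step nrows
sw=int(sys.argv[1]);st=float(sys.argv[2]);n=int(sys.argv[3])
m=np.load('mat.npy')
def r2(a): return np.array([[np.cos(a),-np.sin(a)],[np.sin(a),np.cos(a)]])
off=np.array([.0005,.0028]) # stick centre in tool frame (x,y with y mirrored: tool y = psi-90)
def toolpos(psi,cm): # cm stick centre in mat frame
    ps=np.radians(psi);tx=np.array([np.cos(ps),np.sin(ps)]);ty=np.array([np.sin(ps),-np.cos(ps)])
    return m[:2]+r2(m[2])@cm-off[0]*tx-off[1]*ty
def centre(psi):
    if sw==1: a0,a1,p0,p1,sg=-79.09,np.degrees(m[2]),np.array([-.1004,.0965]),np.array([-.1,.1]),1
    else: a0,a1,p0,p1,sg=np.degrees(m[2]),np.degrees(m[2])+90,np.array([.1,.1]),np.array([.1,.1]),-1
    f=np.clip((psi-a0)/(a1-a0),0,1);p=p0+(p1-p0)*min(1,f/.7)
    a=np.radians(psi)-m[2];return p+sg*.1*np.array([np.cos(a),np.sin(a)]),a1
o,R,psi=tool();pos=np.array(o['tool_pos'])
if len(sys.argv)>4: im=wrist();save(im,sys.argv[4])
c,a1=centre(psi);e=toolpos(psi,c)-pos[:2]
print('t',o['t'],'pos',pos.round(4),'psi',round(psi,2),'goal',round(a1,2),'tilt',R[:,2].round(3),'F',np.round(o['contact_force'],1),'q',np.round(o['q'],2),'path err mm',(e*1e3).round(1))
ty=R[:,0];print('stick-axis slope',round(float(R[2,0]),4))
cur=pos[:2];ps=psi
for i in range(n):
    ps2=min(ps+st,a1);t=toolpos(ps2,centre(ps2)[0]);print('  ',(t-cur).round(4),round(ps2-ps,2));cur=t;ps=ps2
E
python3 plan.py 1 6 5
```

```text
t 8.65 pos [ 0.4549 -0.0549 -0.0132] psi -79.09 goal 12.07 tilt [ 0.036 -0.018 -0.999] F [ 0.  -0.2 -0.5] q [-0.28 -0.12  2.18 -0.01  1.04  2.68] path err mm [-0.2  1.3]
stick-axis slope 0.0242
   [0.0098 0.0045] 6.0
   [0.0097 0.0042] 6.0
   [0.0092 0.0051] 6.0
   [0.0087 0.0061] 6.0
   [0.008 0.007] 6.0
```

Request:
{"name": "step_arm", "arguments": {"moves": [[0,0.01,0.0045,0,6],[0,0.0097,0.0042,0,6],[0,0.0092,0.005,0,6],[0,0,0,0,0]]}}

```text
t: 9.15
tool_pos: [0.4843, -0.0411, -0.0132]
tool_rot: [-2.7, 1.577, -0.057]
contact_force: [-0.4, -0.7, -1.7]
opening: 0.0238
```

```bash
python3 plan.py 1 6 6 w12
```

```text
t 9.15 pos [ 0.4843 -0.0411 -0.0132] psi -60.59 goal 12.07 tilt [ 0.039 -0.006 -0.999] F [-0.4 -0.7 -1.7] q [-0.24 -0.05  2.12  0.    1.03  2.39] path err mm [0.1 0.3]
stick-axis slope 0.0242
   [0.0087 0.0065] 6.0
   [0.0079 0.007 ] 6.0
   [0.0072 0.0078] 6.0
   [0.0064 0.0085] 6.0
   [0.0055 0.0092] 6.0
   [0.0045 0.0097] 6.0
```

View pics/w12.png

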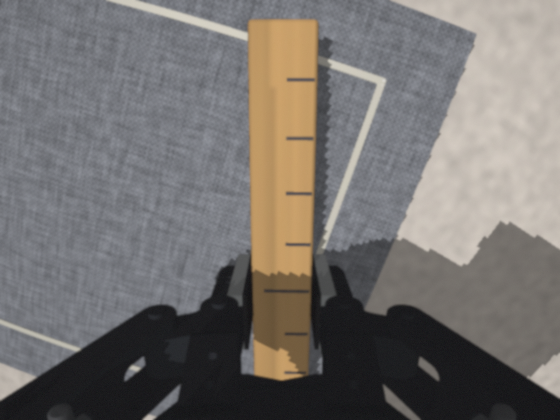

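The stick is turning rigidly with the gripper: its middle tick is still at (286,290). The path error is 0.3 mm.

Request:
{"name": "step_arm", "arguments": {"moves": [[0,0.0087,0.0065,0,6],[0,0.0079,0.007,0,6],[0,0.0072,0.0078,0,6],[0,0.0064,0.0085,0,6],[0,0,0,0,0]]}}

```text
t: 9.82
tool_pos: [0.5129, -0.0118, -0.0132]
tool_rot: [-2.965, 0.976, -0.049]
contact_force: [0.1, -0.2, 0.1]
opening: 0.0231
```

```bash
python3 plan.py 1 6 9
```

```text
t 9.825 pos [ 0.5129 -0.0118 -0.0132] psi -36.44 goal 12.07 tilt [ 0.036  0.009 -0.999] F [ 0.1 -0.2  0.1] q [-0.18  0.02  2.05  0.02  1.04  2.02] path err mm [1.8 0.9]
stick-axis slope 0.0235
   [0.0072 0.0101] 6.0
   [0.0045 0.0097] 6.0
   [0.0035 0.0101] 6.0
   [0.0025 0.0103] 6.0
   [0.0014 0.0103] 6.0
   [0.0003 0.0104] 6.0
   [-0.0008  0.0104] 6.0
   [-0.0018  0.0103] 6.0
   [-0.0002  0.0009] 0.51
```

Request:
{"name": "step_arm", "arguments": {"moves": [[0,0.0072,0.0101,0,6],[0,0.0045,0.0097,0,6],[0,0.0035,0.01,0,6],[0,0.0025,0.0103,0,6],[0,0,0,0,0]]}}

```text
t: 10.45
tool_pos: [0.5287, 0.0267, -0.0133]
tool_rot: [-3.099, 0.342, -0.039]
contact_force: [0.4, 0.1, -0.2]
opening: 0.0235
```

```bash
python3 plan.py 1 6 5
```

```text
t 10.45 pos [ 0.5287  0.0267 -0.0133] psi -12.61 goal 12.07 tilt [ 0.028  0.021 -0.999] F [ 0.4  0.1 -0.2] q [-0.1   0.06  2.01  0.03  1.05  1.67] path err mm [1.8 1.3]
stick-axis slope 0.0225
   [0.0033 0.0117] 6.0
   [0.0004 0.0104] 6.0
   [-0.0007  0.0104] 6.0
   [-0.0018  0.0103] 6.0
   [-0.0003  0.0012] 0.68
```

Request:
{"name": "step_arm", "arguments": {"moves": [[0,0.0035,0.012,0,6],[0,0.0006,0.0106,0,6],[0,-0.0005,0.0106,0,6],[0,-0.0016,0.0105,0,6],[0,0,0.001,0,0.5],[0,0,0,0,0]]}}

```text
t: 11.2
tool_pos: [0.5292, 0.0685, -0.0133]
tool_rot: [-3.101, -0.308, -0.03]
contact_force: [0.9, 1.3, -0.6]
opening: 0.0235
```

```bash
python3 plan.py 1 6 1 w13; cat > chk.py <<'E'
from h import *
import sys
tag=sys.argv[1]
m=np.load('mat.npy')
for n in('top','scene'):
    im=ctrl.get_image(n);save(im,n+tag);P=np.array([proj(im,[*x,.003]) for x in rect(m,.27,.27)]);l,t=P.min(0).astype(int);r,b=P.max(0).astype(int)
    a=im['color'][t:b,l:r,::-1];s=4;cv2.imwrite('pics/%s%sc.png'%(n,tag),cv2.resize(a,None,fx=s,fy=s,interpolation=cv2.INTER_CUBIC));print(n,'off',l,t)
E
python3 chk.py 13
```

```text
t 11.2 pos [ 0.5292  0.0685 -0.0133] psi 11.33 goal 12.07 tilt [ 0.017  0.027 -0.999] F [ 0.9  1.3 -0.6] q [-0.03  0.07  1.99  0.03  1.06  1.33] path err mm [0.6 0.9]
stick-axis slope 0.0217
   [0.0003 0.0022] 0.74
top off 242 150
scene off 167 140
```

View pics/w13.png

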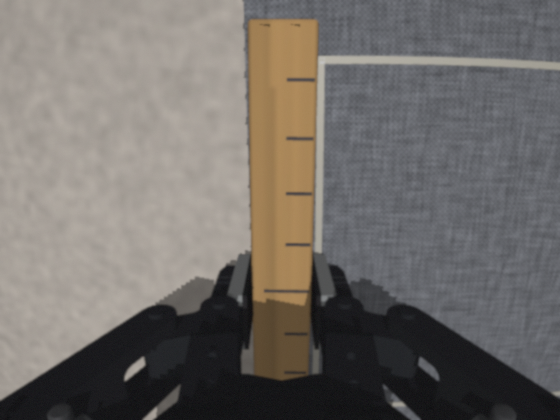

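View pics/scene13c.png

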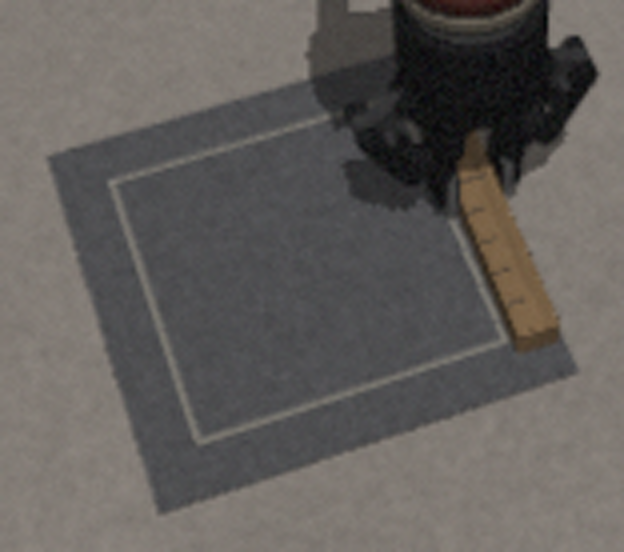

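View pics/top13c.png

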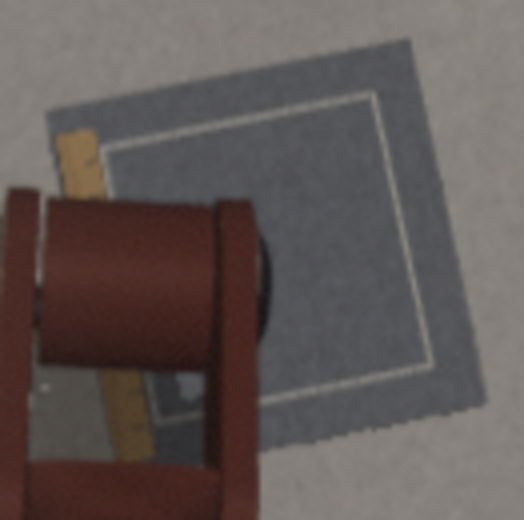

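```bash
python3 - <<'E'
from h import *
im=wrist()
m=np.load('mat.npy');u=np.array([np.cos(m[2]),np.sin(m[2])]);v=np.array([-u[1],u[0]])
f=lambda q,z:(lambda d:np.array([d@u,d@v]).round(4))(unproj(im,q,z)[:2]-m[:2])
print('white FL corner (exp .085,.085)',f((322,61),.003),'pt',f((545,65),.003),f((320,245),.003))
print('stick end corners',f((249.5,20),.025),f((317,20),.025),'mid tick',f((286,290.5),.025))
E
```

```text
white FL corner (exp .085,.085) [0.0862 0.0822] pt [ 0.0868 -0.011 ] [0.0085 0.0818]
stick end corners [0.0971 0.1082] [0.0967 0.0858] mid tick [-0.0021  0.0969]
```

```bash
python3 - <<'E'
from h import *
m=np.load('mat.npy');u=np.array([np.cos(m[2]),np.sin(m[2])]);v=np.array([-u[1],u[0]])
c=m[:2]+u*-.0026+v*.0969   # stick centre world
n=m.copy();n[:2]+=.0014*u-.0029*v;n[2]=np.radians(11.8);np.save('mat.npy',n)
o,R,psi=tool();d=c-np.array(o['tool_pos'])[:2];ps=np.radians(psi)
tx=np.array([np.cos(ps),np.sin(ps)]);ty=np.array([np.sin(ps),-np.cos(ps)])
off=[d@tx,d@ty];print(n,off)
s=open('plan.py').read()
s=s.replace('off=np.array([.0005,.0028])','off=np.array([%.4f,%.4f])'%tuple(off))
s=s.replace('np.array([.1,.1]),np.array([.1,.1]),-1','np.array([.0965,.1]),np.array([.1,.1]),-1')
open('plan.py','w').write(s)
E
python3 plan.py 2 6 6
```

```text
[ 0.55349236 -0.03233661  0.20594885] [np.float64(-0.001302086141383195), np.float64(0.003811443655357029)]
t 11.4 pos [ 0.5292  0.0684 -0.0133] psi 11.42 goal 101.8 tilt [ 0.016  0.027 -0.999] F [-0.8 -0.2  0. ] q [-0.03  0.07  1.99  0.03  1.06  1.33] path err mm [0.8 1. ]
stick-axis slope 0.0214
   [ 0.0033 -0.009 ] 6.0
   [ 0.0036 -0.0098] 6.0
   [ 0.0046 -0.0094] 6.0
   [ 0.0055 -0.0089] 6.0
   [ 0.0064 -0.0083] 6.0
   [ 0.0073 -0.0076] 6.0
```

Request:
{"name": "step_arm", "arguments": {"moves": [[0,0.003,0.0008,0,0.3],[0,0,0,0,0],[0,0,0,0,0],[0,0,0,0,0]]}}

```text
t: 11.9
tool_pos: [0.5325, 0.0689, -0.0133]
tool_rot: [-3.1, -0.317, -0.029]
contact_force: [-0.4, 0.1, 0.7]
opening: 0.0231
```

```bash
sed -i 's/np.array(\[.0965,.1\])/np.array([.099,.1])/' plan.py; python3 plan.py 2 6 6
```

```text
t 11.9 pos [ 0.5325  0.0689 -0.0133] psi 11.67 goal 101.8 tilt [ 0.016  0.027 -1.   ] F [-0.4  0.1  0.7] q [-0.03  0.08  1.98  0.03  1.06  1.33] path err mm [0.  0.7]
stick-axis slope 0.0212
   [ 0.0024 -0.0094] 6.0
   [ 0.0034 -0.0098] 6.0
   [ 0.0044 -0.0094] 6.0
   [ 0.0053 -0.0089] 6.0
   [ 0.0062 -0.0083] 6.0
   [ 0.0071 -0.0076] 6.0
```

Request:
{"name": "step_arm", "arguments": {"moves": [[0,0.0024,-0.0096,0,6],[0,0.0035,-0.01,0,6],[0,0.0045,-0.0096,0,6],[0,0.0054,-0.009,0,6],[0,0,0,0,0]]}}

```text
t: 12.52
tool_pos: [0.5489, 0.0304, -0.0133]
tool_rot: [-2.956, -0.972, -0.022]
contact_force: [0.5, -1.6, 1.3]
opening: 0.0233
```

```bash
python3 plan.py 2 6 6
```

```text
t 12.525 pos [ 0.5489  0.0304 -0.0133] psi 36.38 goal 101.8 tilt [ 0.004  0.032 -0.999] F [ 0.5 -1.6  1.3] q [-0.1   0.12  1.94  0.04  1.08  0.82] path err mm [-0.3  0. ]
stick-axis slope 0.0225
   [ 0.0061 -0.0082] 6.0
   [ 0.0072 -0.0075] 6.0
   [ 0.0079 -0.0067] 6.0
   [ 0.0086 -0.0059] 6.0
   [ 0.0092 -0.005 ] 6.0
   [ 0.0096 -0.004 ] 6.0
```

Request:
{"name": "step_arm", "arguments": {"moves": [[0,0.0062,-0.0083,0,6],[0,0.0073,-0.0076,0,6],[0,0.008,-0.0068,0,6],[0,0.0087,-0.006,0,6],[0,0,0,0,0]]}}

```text
t: 13.15
tool_pos: [0.5784, 0.0034, -0.0133]
tool_rot: [-2.683, -1.568, -0.01]
contact_force: [2.3, -2.3, 4.1]
opening: 0.0233
```

```bash
python3 plan.py 2 6 8
```

```text
t 13.15 pos [ 0.5784  0.0034 -0.0133] psi 60.59 goal 101.8 tilt [-0.012  0.033 -0.999] F [ 2.3 -2.3  4.1] q [-0.14  0.19  1.86  0.03  1.1   0.36] path err mm [ 0.6 -1.6]
stick-axis slope 0.0227
   [ 0.0097 -0.0065] 6.0
   [ 0.0096 -0.004 ] 6.0
   [ 0.0099 -0.0029] 6.0
   [ 0.0102 -0.0019] 6.0
   [ 0.0103 -0.0008] 6.0
   [0.0103 0.0002] 6.0
   [0.0089 0.0011] 5.21
   [0. 0.] 0.0
```

Request:
{"name": "step_arm", "arguments": {"moves": [[0,0.0097,-0.0064,0,6],[0,0.0097,-0.0041,0,6],[0,0.01,-0.003,0,6],[0,0.0103,-0.0019,0,6],[0,0,0,0,0]]}}

```text
t: 13.78
tool_pos: [0.6159, -0.0094, -0.0132]
tool_rot: [-2.297, -2.087, 0.006]
contact_force: [0.3, -0.1, 1.6]
opening: 0.0234
```

```bash
python3 plan.py 2 6 5
```

```text
t 13.775 pos [ 0.6159 -0.0094 -0.0132] psi 84.52 goal 101.8 tilt [-0.028  0.026 -0.999] F [ 0.3 -0.1  1.6] q [-0.15  0.28  1.76  0.02  1.14 -0.06] path err mm [ 1.9 -2.5]
stick-axis slope 0.023
   [ 0.0122 -0.0033] 6.0
   [0.0103 0.0002] 6.0
   [0.009  0.0011] 5.28
   [0. 0.] 0.0
   [0. 0.] 0.0
```

Request:
{"name": "step_arm", "arguments": {"moves": [[0,0.0125,-0.0038,0,6],[0,0.0106,0,0,6],[0,0.0092,0.001,0,5.3],[0,0,0,0,0],[0,0,0,0,0]]}}

```text
t: 14.4
tool_pos: [0.6451, -0.0103, -0.0131]
tool_rot: [-1.964, -2.401, 0.018]
contact_force: [1.3, -0.3, 0.1]
opening: 0.0237
```

```bash
python3 plan.py 2 6 1 w14; python3 chk.py 14
```

```text
t 14.4 pos [ 0.6451 -0.0103 -0.0131] psi 101.41 goal 101.8 tilt [-0.038  0.016 -0.999] F [ 1.3 -0.3  0.1] q [-0.14  0.35  1.67  0.01  1.16 -0.34] path err mm [ 1.6 -1.2]
stick-axis slope 0.0235
   [ 0.0023 -0.0011] 0.39
top off 244 149
scene off 166 141
```

View pics/w14.png

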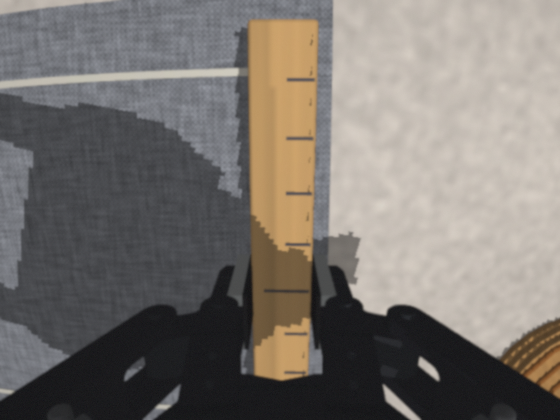

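View pics/scene14c.png

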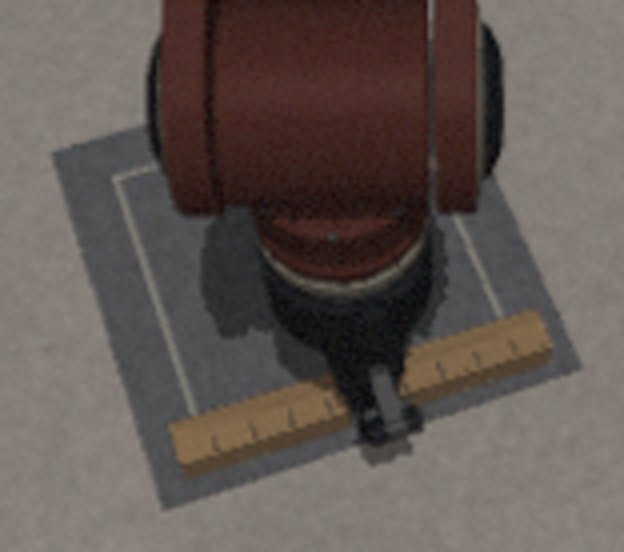

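```bash
python3 - <<'E'
from h import *
im=wrist()
m=np.load('mat.npy');u=np.array([np.cos(m[2]),np.sin(m[2])]);v=np.array([-u[1],u[0]])
f=lambda q,z:(lambda d:np.array([d@u,d@v]).round(4))(unproj(im,q,z)[:2]-m[:2])
print('far edge (.115)',f((332,10),.003),f((331,110),.003),f((329,225),.003),'white right (-.085)',f((240,72),.003),f((100,77),.003),'right edge(-.115)',f((200,5),.003))
print('stick end corners',f((249.5,20),.025),f((317,20),.025),'mid tick',f((286,290.5),.025))
E
```

```text
far edge (.115) [0.1144 0.109 ] [0.1148 0.0708] [0.1154 0.0216] white right (-.085) [0.0781 0.0859] [0.0188 0.0858] right edge(-.115) [0.0629 0.1119]
stick end corners [0.0849 0.1006] [0.1074 0.1003] mid tick [0.0969 0.0013]
```

Request:
{"name": "step_arm", "arguments": {"moves": [[0,0.003,0,0,0],[0,0,0,0,0],[0,0,0,0,0]]}}

```text
t: 14.98
tool_pos: [0.6477, -0.0103, -0.0131]
tool_rot: [-1.962, -2.4, 0.019]
contact_force: [-1.4, -0.1, 1.4]
opening: 0.0233
```

```bash
python3 see.py w15; python3 - <<'E'
from h import *
im=wrist()
save(im,'w15b')
E
```

```text
14.975 [ 0.6477 -0.0103 -0.0131] psi 101.43 q [-0.14  0.35  1.67  0.01  1.17 -0.34] z [-0.04   0.017 -0.999] F [-1.4 -0.1  1.4] open 0.023280261573126394
```

View pics/w15.png

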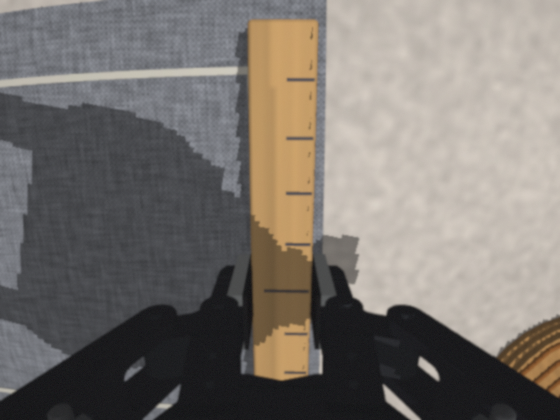

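Request:
{"name": "step_arm", "arguments": {"moves": [[0.4,0,0,0,0],[0.5,0,0,0,0],[0.5,0,0,0,0],[0.5,0,0,0,0],[0.5,0,0,0.01,0],[0.5,0,0,0.02,0],[0.5,0,0,0.04,0],[0.5,0,0,0.05,0],[0.5,0,0,0.05,0],[0.5,-0.03,0,0.05,0],[0.5,-0.06,0,0.03,0],[0.5,-0.06,0,0,0],[0.5,-0.06,0,0,0],[0.5,-0.06,-0.05,0,0],[0.5,0,-0.06,0,0],[0.5,0,-0.06,0,0],[0.5,0,-0.06,0,0],[0.5,0,0,0,0],[0.5,0,0,0,0]]}}

```text
t: 17.45
tool_pos: [0.3869, -0.2347, 0.2676]
tool_rot: [-1.983, -2.432, 0.002]
contact_force: [0.0, -0.5, 0.3]
opening: 0.0424
```

```bash
python3 see.py w16; python3 chk.py 16; python3 - <<'E'
from h import *
from meas import stick
m=np.load('mat.npy');u=np.array([np.cos(m[2]),np.sin(m[2])])
c=stick(['top','scene'],[*(m[:2]+.1*u),m[2]+np.pi/2],'17')
v=np.array([-u[1],u[0]]);d=c[:2]-m[:2];print(d@u,d@v,np.degrees(c[2]-m[2]))
E
```

```text
17.45 [ 0.3869 -0.2347  0.2676] psi 101.63 q [-0.71 -0.4   1.92 -0.    1.63 -0.91] z [-0.003  0.001 -1.   ] F [ 0.  -0.5  0.3] open 0.04243146576728644
top off 244 149
scene off 166 141
top [ 0.6488 -0.0098] 102.66 res 275.9 npx 747
scene [ 0.6485 -0.009 ] 101.86 res 409.3 npx 1205
0.09782462455421688 0.0029764742406266473 90.46066372126374
```

View pics/scene16c.png

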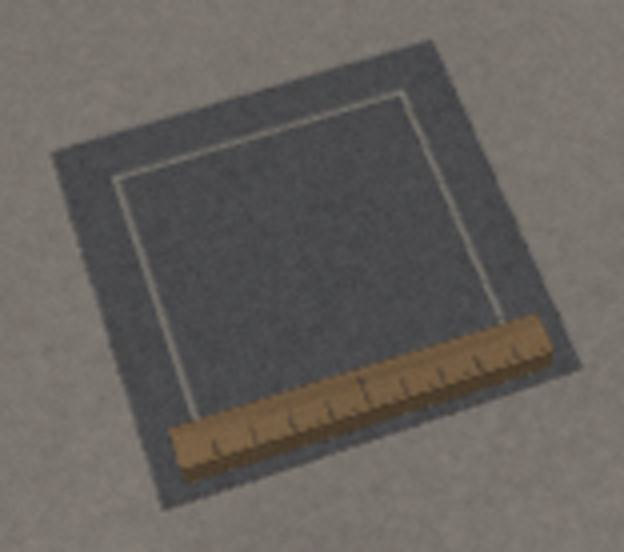

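View pics/top16c.png

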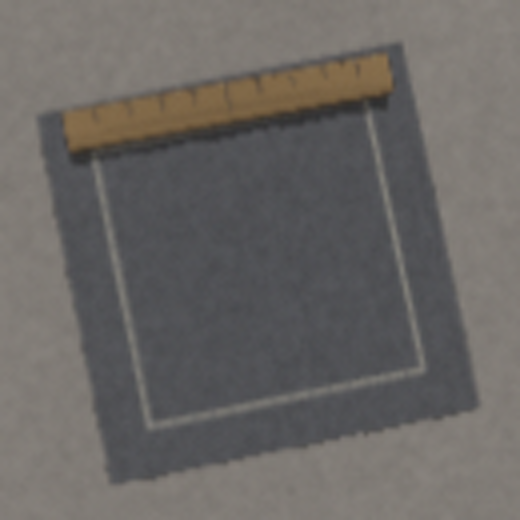

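View pics/scene16.png

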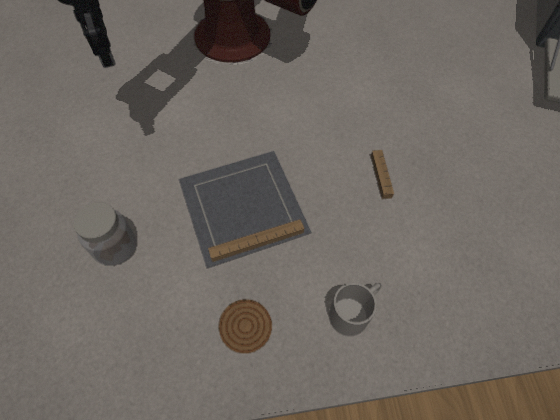

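```bash
python3 -c "
from station import ctrl
print(ctrl.finish_job())"
```

```text
the job is handed in; nothing more can be done
None
```

I walked the long stick from the near edge to the left edge and then to the far edge, let go, and handed the job in at about 18 s of the 61 s allowed.

- **How it was moved:** I gripped the stick at its middle and turned it a quarter turn about its near-left end. Then I turned it a quarter turn about its far-left end. It stayed on the mat throughout, with at most about 4 N of wrist force at the points I read. On the left edge I slid it 3 mm along into its corner, and at the end I slid it about 3 mm outward. The turning ends drifted a few mm at most.
- **Final check:** after letting go, the top and scene cameras put the stick's middle at about (98, 3) mm from the mat's centre, where the ideal is (100, 0). It was about 0.5° off true. Both ends look to be in the far corners.
- **Other items:** by eye in the last scene picture, the short stick and the jar had not moved. The arm was clear of everything.

**What failed or disagreed:**
- **First grip:** it missed because the fingertips sat about 20 mm higher than the reported tool height suggested, so the fingers shut just above the stick. I went lower and the second grip held.
- **Mat position:** the wrist camera and the fixed cameras disagreed by about 3 mm, and I went with the wrist camera. My estimate by eye from the last top picture put the stick about 1.5 mm to the right, where the fit said 3 mm to the left.
- **Tool tilt:** the tool was tilted up to about 2.5° while holding the stick. I saw no effect on how the stick lay.

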